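Unlock and spring open the round-window instrument box

TASK

At the instrument inspection bench, open the box with the round window in its lid: with a fingertip push its slide lock all the way back towards the front of the box, then press the lid down at its front until the catch lets go and let it spring up ajar by itself. Leave the lid ajar as its spring leaves it, do not lift it further; leave the other two boxes locked and shut and the things on the bench where they are.

Things in the scene. Friction and masses are not known exactly. Their poses are not given: they have to be found in the camera images.
- round: fixed white bench box; the lid carries a round window (52 mm, dark rim), else the three are alike. 180 mm long (own x from -101 to +80 mm), 110 wide (y), 84 high. Origin on the table under it; x points from its front (lock end, towards the robot) to its hinge end. On top: front deck 55 mm long, 85.5 high, with black slide lock; then aluminium lid 115 x 98 mm, top 84 high, flush between 4 mm side walls
- round_lid (a joint): lid angle, rad: 0 shut, positive open, -0.06 pushed down to its stop. Hinged at the back. Touch latch: pushing the lid's front part down 3 to 5 mm (about 4 N) trips the catch; as the finger leaves, a spring swings it slowly to about 0.5 rad and keeps it there. It does not latch again
- round_lock (a joint): slide lock, m: 0 to 0.003 locked (plate 60 mm wide, reaches 13 mm over the lid's front edge), 0.022 fully unlocked, slid to the box's front (own -x). About 2 N of friction, stays where left. Runs between guide strips 62 mm apart, tops 91.5 mm above the table
- slot: fixed white bench box; the lid carries a long narrow slot window (18 x 76 mm), else the three are alike. 180 mm long (own x from -101 to +80 mm), 110 wide (y), 84 high. Origin on the table under it; x points from its front (lock end, towards the robot) to its hinge end. On top: front deck 55 mm long, 85.5 high, with black slide lock; then aluminium lid 115 x 98 mm, top 84 high, flush between 4 mm side walls
- slot_lid (a joint): lid angle, rad: 0 shut, positive open, -0.06 pushed down to its stop. Hinged at the back. Touch latch: pushing the lid's front part down 3 to 5 mm (about 4 N) trips the catch; as the finger leaves, a spring swings it slowly to about 0.5 rad and keeps it there. It does not latch again
- slot_lock (a joint): slide lock, m: 0 to 0.003 locked (plate 60 mm wide, reaches 13 mm over the lid's front edge), 0.022 fully unlocked, slid to the box's front (own -x). About 2 N of friction, stays where left. Runs between guide strips 62 mm apart, tops 91.5 mm above the table
- plain: fixed white bench box; the lid has no window, else the three are alike. 180 mm long (own x from -101 to +80 mm), 110 wide (y), 84 high. Origin on the table under it; x points from its front (lock end, towards the robot) to its hinge end. On top: front deck 55 mm long, 85.5 high, with black slide lock; then aluminium lid 115 x 98 mm, top 84 high, flush between 4 mm side walls
- plain_lid (a joint): lid angle, rad: 0 shut, positive open, -0.06 pushed down to its stop. Hinged at the back. Touch latch: pushing the lid's front part down 3 to 5 mm (about 4 N) trips the catch; as the finger leaves, a spring swings it slowly to about 0.5 rad and keeps it there. It does not latch again
- plain_lock (a joint): slide lock, m: 0 to 0.003 locked (plate 60 mm wide, reaches 13 mm over the lid's front edge), 0.022 fully unlocked, slid to the box's front (own -x). About 2 N of friction, stays where left. Runs between guide strips 62 mm apart, tops 91.5 mm above the table
- round_rib (a point): on the lock of the round-window box: foot of the rib's upright face, on the lock plate, 90 mm above the table; moves with the lock. Grey rib 44 mm wide, 12 tall: upright face towards the lid (own +x), ramp on the other side; 20.5 mm of flat plate lies between the face and the plate's end over the lid. Axes as the box's
- round_press (a point): middle of the round-window lid's top, 85 mm from the hinge and 30 mm from the front edge: the place to press. 84 mm above the table when shut; moves and turns with the lid (z out of its top).
- vial_a: amber glass jar, 26 mm across, 75 mm tall, standing beside a box; loose bystander, origin at its underside
- vial_b: white jar, 26 mm across, 85 mm tall, standing beside a box; loose bystander, origin at its underside
- gauge: steel pin gauge, 24 mm foot, 70 mm tall, standing beside a box; loose bystander, origin at its underside
- brush: cleaning brush 150 mm long lying before the boxes; loose bystander, origin at its underside, middle
- forceps: steel forceps 136 mm long lying before the boxes; loose bystander, origin at its underside, middle
- cup: steel cup, 70 mm across, 60 mm tall, behind the boxes; loose bystander, origin at its underside
- lube: white bottle, 52 mm across, 130 mm tall, behind the boxes; loose bystander, origin at its underside

How it is judged:
By the outcome, as a careful person would: the job done as asked, in the order asked, and still so for the second after the job is handed in, with the robot touching nothing.
It also fails if it takes over 38 s, if anything falls off the work surface, if the arm or the gripper's body presses on something with over 40 N, if the wrist force passes 120 N, or if a joint passes its speed limit or range.

ROBOT

A 6-joint arm with a two-finger parallel gripper is mounted at the origin on the work surface. World frame = base frame: x ahead of the robot, y to its left, z up, the work surface at z = 0. Lengths are in m, angles in rad, forces in N, time in s.
With the tool pointing down it reaches from about 0.4 to 0.825 m from the base axis. Payload 7 kg.
Tool frame: the origin (TCP) lies on the centre line of the jaws, within the pads' length; the fingertips stand 17 mm ahead of it and the grasp point (between the pads) lies 2 mm behind it (tip_reach is the x of the fingertips in the tool frame, in m); x points along the fingers, y is the direction in which the jaws open and shut, and the axes are right-handed (so a half turn about x gives the same grasp; the last joint's range is limited). The gripper opens to 88 mm and grips with 3 to 60 N. Pads are 19 mm wide; open, the fingers measure 130 mm over their backs; the gripper's body (78 mm by 193 mm) begins 47 mm behind the grasp point.
Start: joints at [-0.843, 0.359, 0.012, 0, -1.224, -0.288], TCP at [0.287, -0.611, 0.222] pointing down, gripper open.
Joint ranges: [-3.07, 3.07], [-1.43, 2.12], [-1.02, 1.25], [-3.03, 1.67], [-3.05, -0], [-3.03, 3.03]. Speed limits (rad/s): [2.39, 2.39, 3.01, 3.14, 3.14, 3.14].

INTERFACE

Orientations are given as a unit quaternion [w, x, y, z].
In Python, from rig import sense, capture, job_done, tip_reach gives the robot as it stands.
- The arm moves only by the tool servo_tool, never from a script. Its argument "series" is text: rows parted by semicolons, each of 7 numbers parted by spaces: the opening in per cent of the stroke, from 0 (shut) to 100 (fully open), then the shift along the tool's x, y, z in mm, then the turn, a rotation vector about the tool's x, y, z in rad. A call has 1 to 20 rows; each row shifts and turns the pose as measured when the row begins, along the tool's axes as they then stand; what a row does not reach is not made up. A row lasts 1/8 s, in which the tool goes at most 62.5 mm and 10.7 degrees, less where a joint would pass 70% of its speed; a pose out of reach is approached as far as the arm can. A call is refused whole if a number of a shift passes 62.5 or a number of a turn 0.188, either way. A call with a gripper value outside its range is refused whole. The fingers move at their own pace and stop on an object; "force" is the grip in N (left out, the last holds). Time passes only in rows, so rows that do not move let the fingers close. It gives the time, the measured TCP pose, the force and the opening at its end, in the units of the state.
- sense(): the state, without advancing time (a new reading comes with each control period).
- capture(name): name is "side" or "top" or "wrist"; returns a dict with "frame" (480x640x3 uint8, red, green, blue), "depth" (480x640 float32, m along the optical axis (not along the pixel's ray), 0 where there is no reading), "camera_matrix" (3x3 intrinsics, pixels), "R" (3x3) and "t" (3): a world point X has camera coordinates R X + t; the wrist camera has in their place "T_tool_cam" (4x4, takes a point from camera to tool coordinates, whose origin is the TCP and whose axes are the tool frame's). Camera axes: x right, y down, z forward; pixel columns grow to the right and rows downward; lengths in m; the calibration is good to about 2 mm. A picture is of the moment at which its call begins: read the wrist's pose just before it.
- job_done(): hands the job in, once; it reports no verdict.
The state is a dict: "clock": time; "joint_positions": joint angles; "dq": joint speeds; "effort": joint torques, N m; "tcp_pos": TCP position; "orientation": TCP orientation; "contact_force": force on the tool from outside, world axes, zero at the start; "moment": the same for the moment, N m; "opening": finger opening in m.
Only numpy, scipy, OpenCV 4.12 (cv2) and the standard library are available. Lean on these libraries where they do the work, as an engineer would, in place of code of your own. Each camera call takes 0.05 s, during which the arm holds its last target.

## Working session

There is one attempt and no reset: what is moved stays moved. The work goes in short steps, Python scripts to look and compute and a tool call to move; the robot and the scene stay as the last step left them, time stands still between calls to the robot, and variables do not carry over. Pictures are saved under pics/ and viewed, and the job is handed in when it is done.

Besides the shell and the picture viewer there is one more tool, called after ">>>" by a JSON object that holds its "fn" and its "kwargs", one argument or row to a line. servo_tool: Moves the arm, as the interface text tells. Its arguments: {"type":"object","properties":{"series":{"type":"string"},"force":{"type":"number"}},"required":["series"]}

```bash
mkdir -p pics; ls; python3 - <<'E'
from rig import sense,capture,tip_reach
import cv2,numpy as np
s=sense();print(s,tip_reach)
for n in ("top","side"):
    c=capture(n);cv2.imwrite(f"pics/{n}0.png",c["frame"][:,:,::-1]);np.savez(f"{n}0.npz",**c);print(c["camera_matrix"],c["R"],c["t"])
E
```

```text
pics
{'clock': 0.0, 'joint_positions': array([-8.42912800e-01,  3.59394606e-01,  1.10385414e-02, -3.76530373e-04,
       -1.22406807e+00, -2.88091140e-01]), 'dq': array([-1.24043420e-03,  1.52024692e-04, -1.63232137e-03,  7.85301217e-04,
        1.12641730e-04,  8.24916519e-05]), 'effort': array([ 4.85823675e-04, -5.82714200e+01,  2.93064612e+01,  6.99748233e+00,
        6.93586378e-03, -1.56536134e-04]), 'tcp_pos': array([ 0.28714625, -0.61032465,  0.22150409]), 'orientation': array([ 0.68991878, -0.15363198,  0.69025995,  0.15475944]), 'contact_force': array([-0.73210713,  0.1926654 ,  0.35153119]), 'moment': array([-0.00390977,  0.01538571, -0.04254936]), 'opening': 0.08756514233894795} 0.017
[[433.64543051   0.         314.71601233]
 [  0.         433.64543051 240.52340043]
 [  0.           0.           1.        ]] [[-0.01214081 -0.99992321 -0.00248662]
 [-0.99974912  0.01218544 -0.01879369]
 [ 0.01882255  0.00225782 -0.99982029]] [-0.04236196  0.56664084  0.74063779]
[[459.01194624   0.         322.1122136 ]
 [  0.         459.01194624 241.2128068 ]
 [  0.           0.           1.        ]] [[-0.91303113 -0.40735431 -0.02089531]
 [-0.252085    0.60380592 -0.7562219 ]
 [ 0.32066697 -0.68518674 -0.65398152]] [0.51349895 0.21228433 0.69051064]
```

View pics/top0.png

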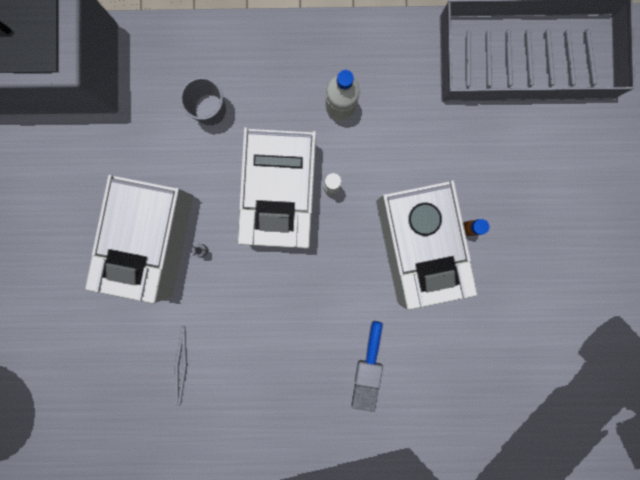

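View pics/side0.png

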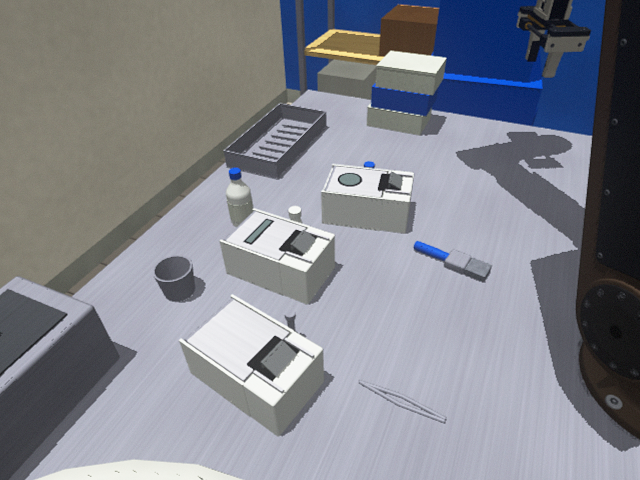

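The top view shows the round box with its window at about (425,219) and lock at about (437,275). The amber vial is on its right at (477,228). I'll measure from an enlarged crop.

```bash
cat > h.py <<'E'
import numpy as np,cv2
def ray(c,px,z):
    K,R,t=c["camera_matrix"],c["R"],c["t"]
    p=cv2.undistortPoints(np.array([[px]],float),K,None)[0,0]
    d=R.T@np.array([p[0],p[1],1]);o=-R.T@t
    return o+d*(z-o[2])/d[2]
E
python3 - <<'E'
import numpy as np,cv2
from h import ray
c=np.load("top0.npz")
f=c["frame"];x0,y0=370,170
cv2.imwrite("pics/crop.png",cv2.resize(f[y0:y0+145,x0:x0+130,::-1],None,fx=4,fy=4,interpolation=cv2.INTER_CUBIC))
hsv=cv2.cvtColor(f,cv2.COLOR_RGB2HSV)
g=cv2.cvtColor(f,cv2.COLOR_RGB2GRAY)
# black plate, window, white top
roi=np.zeros_like(g);roi[175:312,380:482]=1
for nm,m in (("black",(g<45)),("dark",(g<120)),("white",(g>175))):
    m=(m&(roi>0)).astype(np.uint8)
    cs,_=cv2.findContours(m,cv2.RETR_EXTERNAL,cv2.CHAIN_APPROX_NONE)
    for k in sorted(cs,key=cv2.contourArea)[-4:]:
        if cv2.contourArea(k)>60: print(nm,cv2.contourArea(k),cv2.minAreaRect(k),cv2.boundingRect(k))
d=c["depth"]
for p in [(425,219),(420,195),(440,275),(455,250),(437,263),(438,299)]: 
    K=c["camera_matrix"];Z=d[p[1],p[0]];q=c["R"].T@(np.array([(p[0]-K[0,2])/K[0,0],(p[1]-K[1,2])/K[1,1],1])*Z-c["t"]);print(p,q.round(4))
E
```

```text
black 62.0 ((470.2439880371094, 228.59197998046875), (12.879753112792969, 9.74925708770752), 79.69515228271484) (465, 222, 12, 14)
black 464.0 ((437.0882873535156, 272.85296630859375), (26.92145347595215, 37.593021392822266), 75.96376037597656) (417, 257, 39, 34)
dark 312.0 ((472.0, 230.0), (22.0, 18.0), 90.0) (463, 219, 19, 23)
dark 713.0 ((390.3121643066406, 252.79025268554688), (114.54257202148438, 8.381163597106934), 77.90524291992188) (380, 196, 27, 113)
dark 820.5 ((425.0, 219.0), (32.0, 32.0), 90.0) (409, 203, 33, 33)
dark 1141.5 ((436.36370849609375, 274.07305908203125), (30.29246711730957, 64.32369995117188), 77.7352294921875) (403, 256, 64, 36)
white 541.5 ((459.0087890625, 238.90371704101562), (116.76651763916016, 13.649759292602539), 79.28687286376953) (451, 181, 26, 117)
white 1175.5 ((427.05767822265625, 245.2884521484375), (117.47355651855469, 65.89501953125), 78.69007110595703) (384, 182, 78, 127)
white 4165.0 ((426.46026611328125, 229.06100463867188), (72.92770385742188, 62.57568359375), 78.11134338378906) (389, 188, 76, 83)
(425, 219) [ 0.5955 -0.219   0.0863]
(420, 195) [ 0.6326 -0.2122  0.0851]
(440, 275) [ 0.5105 -0.2357  0.1029]
(455, 250) [ 0.5474 -0.2637  0.0875]
(437, 263) [ 0.528  -0.2354  0.0891]
(438, 299) [ 0.4728 -0.237   0.0855]
```

View pics/crop.png

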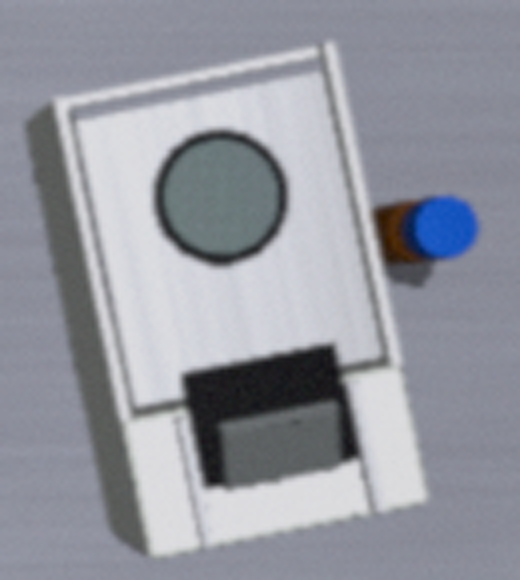

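```bash
python3 - <<'E'
import numpy as np
from h import ray
c=np.load("top0.npz")
P=lambda u,v,z:ray(c,(370+(u+.5)/4-.5,170+(v+.5)/4-.5),z)[:2]
FL,FR,BR,BL=P(150,555,.0855),P(427,500,.0855),P(335,43,.085),P(58,100,.085)
print(FL,FR,BR,BL)
print("len",np.linalg.norm(BL-FL),np.linalg.norm(BR-FR),"wid",np.linalg.norm(FL-FR),np.linalg.norm(BL-BR))
ax=(BL+BR-FL-FR)/2;yaw1=np.arctan2(ax[1],ax[0]);l=(FL+BL-FR-BR)/2;yaw2=np.arctan2(-l[0],l[1]);print(np.degrees([yaw1,yaw2]))
yaw=(yaw1+yaw2)/2
R=np.array([[np.cos(yaw),-np.sin(yaw)],[np.sin(yaw),np.cos(yaw)]])
ctr=(FL+FR+BL+BR)/4; O=ctr-R@[-.0105,0]
print("O",O,"yaw",yaw)
for n,u,v,z in (("win",221,197,.084),("gapL",135,412,.085),("gapR",388,360,.085),("plateL",185,374,.09),("plateR",334,346,.09),("ribtopL",220,425,.102),("ribtopR",338,401,.102),("strip L",182,425,.0915),("FL",150,555,.0855),("BL",58,100,.085),("BR",335,43,.085),("FR",427,500,.0855)):
    p=P(u,v,z);print(n,p,"box",(R.T@(p-O)*1000).round(1))
for n,x in (("rib",-.0535),("end",-.0755),("press",-.016)): print(n,O+R@[x,0])
E
```

```text
[ 0.45904427 -0.1895242 ] [ 0.47877229 -0.29575552] [ 0.65455943 -0.26393579] [ 0.63391009 -0.15707797]
len 0.17785054336919975 0.17864381820160016 wid 0.1080476199121158 0.10883468404408678
[10.38562832 10.72952737]
O [ 0.56689377 -0.22464952] yaw 0.18426449443655696
win [ 0.59585525 -0.2193547 ] box [29.4 -0.1]
gapL [ 0.51369969 -0.18476435] box [-45.  49.]
gapR [ 0.53244614 -0.28202681] box [-44.4 -50.1]
plateL [ 0.5282018 -0.2030083] box [-34.1  28.4]
plateR [ 0.53816552 -0.25985814] box [-34.7 -29.3]
ribtopL [ 0.50944927 -0.21299527] box [-54.3  22. ]
ribtopR [ 0.51787151 -0.25718587] box [-54.2 -23. ]
strip L [ 0.50893293 -0.20120593] box [-52.7  33.7]
FL [ 0.45904427 -0.1895242 ] box [-99.6  54.3]
BL [ 0.63391009 -0.15707797] box [78.3 54.1]
BR [ 0.65455943 -0.26393579] box [ 79.  -54.7]
FR [ 0.47877229 -0.29575552] box [-99.7 -53.8]
rib [ 0.51429945 -0.23445198]
end [ 0.49267189 -0.2384829 ]
press [ 0.55116463 -0.2275811 ]
```

```bash
cat > g.py <<'E'
import numpy as np
from scipy.spatial.transform import Rotation as Ro
from rig import sense
O=np.array([.5669,-.22465]);yaw=.1843
B=Ro.from_euler('z',yaw).as_matrix()
def st():
    s=sense();q=s["orientation"];T=Ro.from_quat([q[1],q[2],q[3],q[0]]).as_matrix()
    p=s["tcp_pos"];tip=p+T@[.017,0,0]
    b=B.T@(tip-[*O,0])
    print("t",round(s["clock"],2),"tip in box mm",(b*1000).round(1),"F box",(B.T@s["contact_force"]).round(2),"open",round(s["opening"],4),"q",s["joint_positions"].round(3))
    return s,T,tip
def to(bx,by,bz,k=0):
    s,T,tip=st()
    g=np.array([*O,0])+B@np.array([bx,by,bz])/1000
    sg=1 if (T[:,1]@B[:,1])*(1 if k==0 else -1)>0 else -1
    G=np.column_stack([[0,0,-1],sg*B[:,1],np.cross([0,0,-1],sg*B[:,1])])
    rv=Ro.from_matrix(T.T@G).as_rotvec()
    print("tool axes in box",(B.T@T).round(3).tolist()); print("shift of tip, current tool axes",(T.T@(g-tip)*1000).round(1),"in goal axes",(G.T@(g-tip)*1000).round(1),"turn",rv.round(3))
E
python3 -c "
from g import *
to(-38,0,150);to(-38,0,150,1)"
```

```text
t 0.1 tip in box mm [-345.7 -327.9  204.7] F box [-0.84 -0.26  0.42] open 0.0876 q [-0.843  0.359  0.011 -0.    -1.224 -0.288]
tool axes in box [[-0.0, -0.253, 0.968], [0.001, 0.968, 0.253], [-1.0, 0.001, -0.0]]
shift of tip, current tool axes [ 55.  239.5 380.5] in goal axes [ 54.7 327.9 307.7] turn [ 0.255 -0.    -0.001]
t 0.1 tip in box mm [-345.7 -327.9  204.7] F box [-0.84 -0.26  0.42] open 0.0876 q [-0.843  0.359  0.011 -0.    -1.224 -0.288]
tool axes in box [[-0.0, -0.253, 0.968], [0.001, 0.968, 0.253], [-1.0, 0.001, -0.0]]
shift of tip, current tool axes [ 55.  239.5 380.5] in goal axes [  54.7 -327.9 -307.7] turn [-2.886e+00  2.000e-03 -0.000e+00]
```

>>> {"fn": "servo_tool", "kwargs": {
  "series": "0 0 0 0 0.128 0 0; 0 0 0 0 0.127 0 0; 0 0 42 40 0 0 0; 0 0 42 40 0 0 0; 0 0 42 40 0 0 0; 0 0 42 40 0 0 0; 0 0 42 40 0 0 0; 0 0 42 40 0 0 0; 0 0 42 40 0 0 0; 0 0 0 0 0 0 0",
  "force": 20
}}

```text
clock: 1.35
tcp_pos: [0.5162, -0.2609, 0.217]
orientation: [0.702, -0.058, 0.706, 0.064]
contact_force: [-0.2, -0.6, 0.4]
opening: 0.0007
```

```bash
python3 -c "
from g import *
to(-38,0,125)"
```

```text
t 1.35 tip in box mm [-56.5 -26.2 200. ] F box [-0.28 -0.54  0.4 ] open 0.0007 q [-0.134  0.21  -0.205 -0.006 -1.163 -1.261]
tool axes in box [[-0.005, 0.012, 1.0], [0.008, 1.0, -0.012], [-1.0, 0.008, -0.005]]
shift of tip, current tool axes [75.1 25.9 18.6] in goal axes [75.  26.2 18.5] turn [-0.012 -0.005 -0.008]
```

>>> {"fn": "servo_tool", "kwargs": {
  "series": "0 0 26 19 -0.012 -0.005 -0.008; 0 37 0 0 0 0 0; 0 37 0 0 0 0 0; 0 0 0 0 0 0 0"
}}

```text
clock: 1.85
tcp_pos: [0.53, -0.2317, 0.1412]
orientation: [0.704, -0.066, 0.704, 0.066]
contact_force: [0.5, -0.2, 1.0]
opening: 0.0004
```

```bash
python3 -c "
from g import *
to(-38,0,94)
from rig import capture
import cv2
for n in ('wrist','side'):
    c=capture(n);cv2.imwrite(f'pics/{n}1.png',c['frame'][:,:,::-1])
c=capture('top');cv2.imwrite('pics/top1.png',cv2.resize(c['frame'][150:330,340:520,::-1],None,fx=3,fy=3))
"
```

```text
t 1.85 tip in box mm [-3.760e+01 -1.000e-01  1.242e+02] F box [ 0.41 -0.3   0.96] open 0.0004 q [-7.400e-02  2.680e-01 -3.160e-01  1.000e-03 -9.870e-01 -1.311e+00]
tool axes in box [[-0.001, -0.002, 1.0], [-0.0, 1.0, 0.002], [-1.0, -0.0, -0.001]]
shift of tip, current tool axes [30.2  0.2 -0.4] in goal axes [30.2  0.1 -0.4] turn [ 0.002 -0.001  0.   ]
```

View pics/wrist1.png

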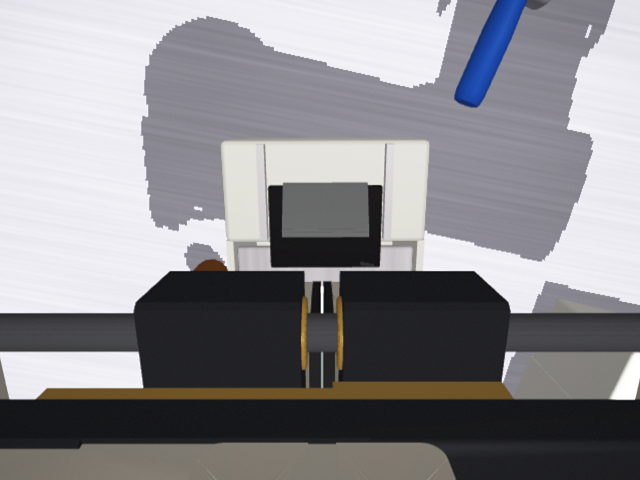

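View pics/side1.png

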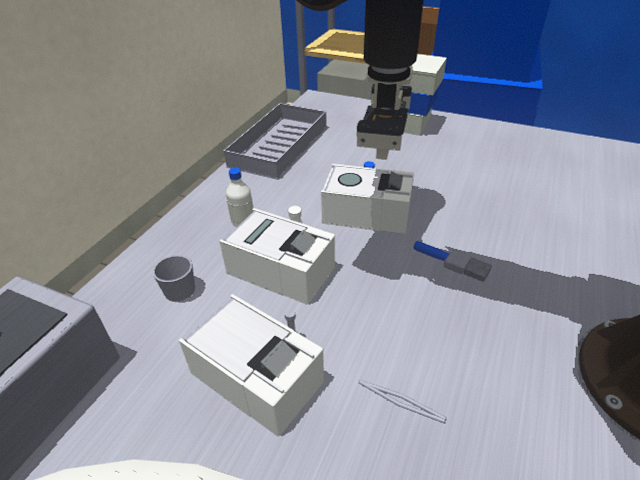

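Wrist view: the closed fingers are centred on the rib (the rib spans columns 283–368, the fingers are at about 322), and the plate edge is just ahead of them. The side view shows clearance all round. Descending behind the rib's face.

>>> {"fn": "servo_tool", "kwargs": {
  "series": "0 15 0 0 0 0 0; 0 12 0 0 0 0 0; 0 3 0 0 0 0 0; 0 0 0 0 0 0 0"
}}

```text
clock: 2.5
tcp_pos: [0.5343, -0.2331, 0.1158]
orientation: [0.708, -0.067, 0.701, 0.064]
contact_force: [-0.3, 0.4, -0.1]
opening: 0.0007
```

```bash
python3 -c "
from g import *
to(-45,0,94)
from rig import capture
import cv2
c=capture('wrist');cv2.imwrite('pics/wrist2.png',c['frame'][:,:,::-1])
"
```

```text
t 2.5 tip in box mm [-33.5  -2.4  98.8] F box [-0.27  0.44 -0.09] open 0.0007 q [-0.075  0.294 -0.347  0.002 -0.92  -1.312]
tool axes in box [[0.01, -0.001, 1.0], [-0.004, 1.0, 0.001], [-1.0, -0.004, 0.01]]
shift of tip, current tool axes [  4.7   2.5 -11.6] in goal axes [  4.8   2.4 -11.5] turn [0.001 0.01  0.004]
```

View pics/wrist2.png

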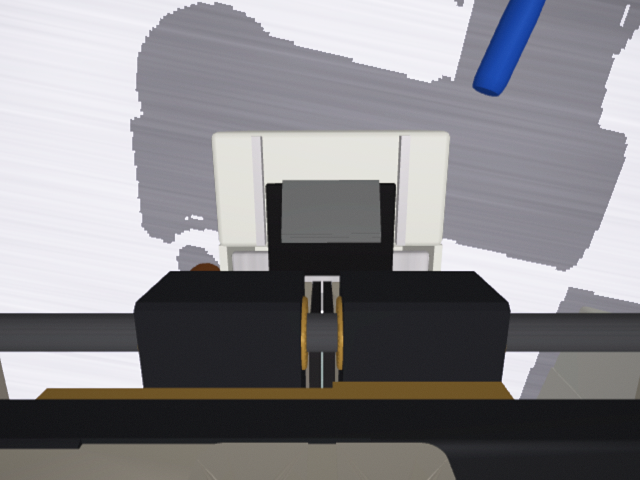

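The fingers are clear above the plate end, with the rib face ahead at row 240 or so. I'll correct the drift and lower the rest of the way.

>>> {"fn": "servo_tool", "kwargs": {
  "series": "0 5 2.4 -4 0 0.01 0.004; 0 0 0 -3 0 0 0; 0 0 0 0 0 0 0"
}}

```text
clock: 2.92
tcp_pos: [0.5268, -0.232, 0.111]
orientation: [0.704, -0.066, 0.704, 0.065]
contact_force: [-0.8, 0.3, -0.4]
opening: 0.0004
```

```bash
python3 -c "
from g import *
to(-45,0,94)
"
```

```text
t 2.92 tip in box mm [-40.7   0.1  94. ] F box [-0.74  0.46 -0.45] open 0.0004 q [-7.500e-02  2.940e-01 -3.590e-01  1.000e-03 -9.180e-01 -1.311e+00]
tool axes in box [[-0.0, -0.002, 1.0], [-0.0, 1.0, 0.002], [-1.0, -0.0, -0.0]]
shift of tip, current tool axes [-0.  -0.1 -4.3] in goal axes [-0.  -0.1 -4.3] turn [ 0.002 -0.     0.   ]
```

>>> {"fn": "servo_tool", "kwargs": {
  "series": "0 0 0 -5 0 0 0; 0 0 0 -5 0 0 0; 0 0 0 -5 0 0 0"
}}

```text
clock: 3.3
tcp_pos: [0.5114, -0.2349, 0.1113]
orientation: [0.704, -0.066, 0.704, 0.065]
contact_force: [0.0, -0.2, -0.7]
opening: 0.0002
```

```bash
python3 -c "
from g import *
to(-66,0,94)
"
```

```text
t 3.3 tip in box mm [-56.5   0.1  94.3] F box [-0.02 -0.17 -0.69] open 0.0002 q [-8.200e-02  2.740e-01 -3.870e-01  1.000e-03 -9.090e-01 -1.303e+00]
tool axes in box [[0.0, -0.002, 1.0], [-0.001, 1.0, 0.002], [-1.0, -0.001, 0.0]]
shift of tip, current tool axes [ 0.3 -0.  -9.5] in goal axes [ 0.3 -0.1 -9.5] turn [0.002 0.    0.001]
```

>>> {"fn": "servo_tool", "kwargs": {
  "series": "0 0.3 0 -5 0 0 0"
}}

```text
clock: 3.42
tcp_pos: [0.5061, -0.2359, 0.111]
orientation: [0.704, -0.066, 0.704, 0.065]
contact_force: [1.2, 0.0, -0.3]
opening: 0.0004
```

```bash
python3 -c "
from g import *
to(-66,0,94)
from rig import capture
import cv2
c=capture('wrist');cv2.imwrite('pics/wrist3.png',c['frame'][:,:,::-1])
c=capture('side');cv2.imwrite('pics/side3.png',cv2.resize(c['frame'][100:240,300:440,::-1],None,fx=4,fy=4))
"
```

```text
t 3.42 tip in box mm [-61.9   0.1  94. ] F box [ 1.16 -0.22 -0.33] open 0.0004 q [-8.50e-02  2.68e-01 -3.97e-01  1.00e-03 -9.06e-01 -1.30e+00]
tool axes in box [[0.0, -0.002, 1.0], [-0.001, 1.0, 0.002], [-1.0, -0.001, 0.0]]
shift of tip, current tool axes [ 0.  -0.  -4.1] in goal axes [ 0.  -0.1 -4.1] turn [0.002 0.    0.001]
```

View pics/wrist3.png

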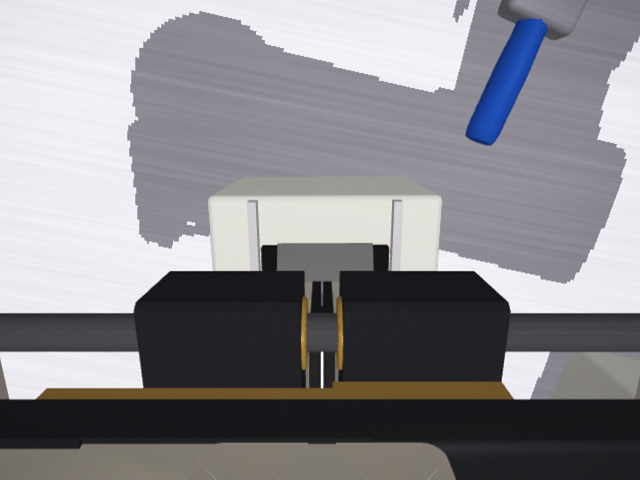

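View pics/side3.png

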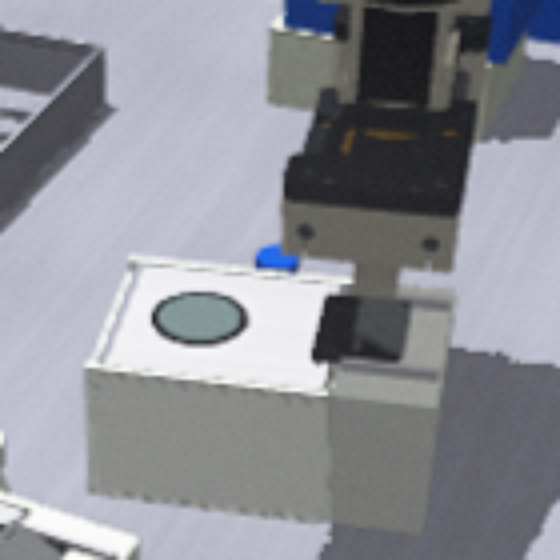

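The wrist view leaves it unclear whether the plate has moved, so I'll compare the lock before and after in the side camera.

```bash
python3 - <<'E'
import cv2,numpy as np
a=np.load("side0.npz")["frame"];
from rig import capture
c=capture("side");np.savez("side3.npz",**c)
f=lambda i:cv2.resize(i[130:240,315:420,::-1],None,fx=3.7,fy=3.7,interpolation=cv2.INTER_CUBIC)
cv2.imwrite("pics/cmp.png",np.hstack([f(a),f(c["frame"])]))
c=capture("top");cv2.imwrite('pics/top3.png',cv2.resize(c['frame'][170:315,370:500,::-1],None,fx=4,fy=4,interpolation=cv2.INTER_CUBIC))
E
```

```text
(no output)
```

View pics/cmp.png

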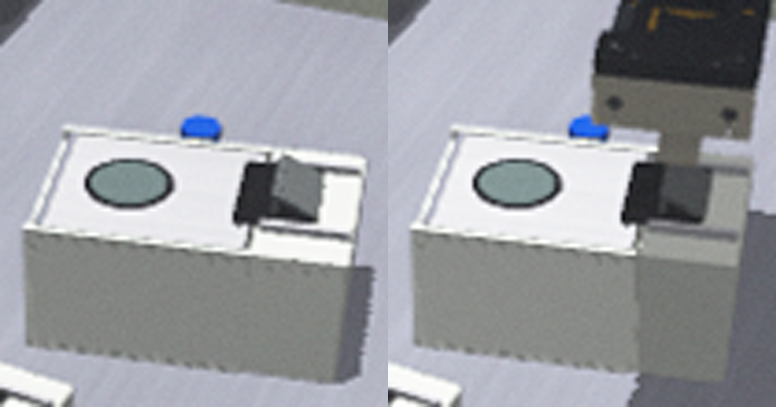

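View pics/top3.png

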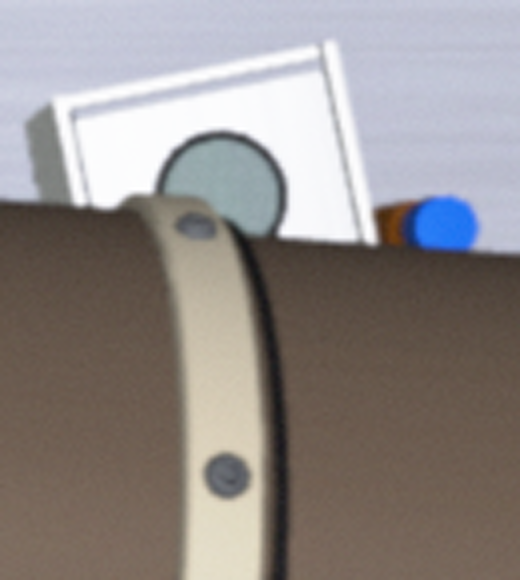

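```bash
python3 - <<'E'
import numpy as np,cv2
from g import *
c=np.load("side3.npz");K,R,t=c["camera_matrix"],c["R"],c["t"]
s,T,tip=st()
def pr(p):
    q=K@(R@p+t);return q[:2]/q[2]
W=lambda b:np.array([*O,0])+B@np.array(b)/1000
for b in [(-62,0,94),(-62,0,102),(-54,22,102),(-54,-22,102),(-54,22,90),(-54,0,102),(-76,22,102)]:
    p=pr(W(b));print(b,p.round(1),"cmp right",((p-[315,130])*3.7+[388,0]).round())
d=c["depth"]
for v in range(158,192,2):
  o=[]
  for u in range(384,408,4):
    Z=d[v,u];q=R.T@(np.linalg.inv(K)@[u,v,1]*Z-t);o.append((B.T@(q-[*O,0])*1000).round().astype(int).tolist())
  print(v,o)
E
```

```text
t 3.62 tip in box mm [-61.5  -0.   94.1] F box [-0.08 -0.19 -0.06] open 0.0007 q [-8.50e-02  2.68e-01 -3.96e-01  1.00e-03 -9.06e-01 -1.30e+00]
(-62, 0, 94) [392.3 179.2] cmp right [674. 182.]
(-62, 0, 102) [392.6 175.9] cmp right [675. 170.]
(-54, 22, 102) [387.4 181.2] cmp right [656. 190.]
(-54, -22, 102) [390.1 169.9] cmp right [666. 147.]
(-54, 22, 90) [386.9 186.2] cmp right [654. 208.]
(-54, 0, 102) [388.7 175.5] cmp right [661. 168.]
(-76, 22, 102) [398.2 182.5] cmp right [696. 194.]
158 [[-50, 85, 192], [-57, 89, 195], [-64, 89, 196], [-71, 87, 196], [-78, 90, 198], [-85, 87, 197]]
160 [[-50, 87, 189], [-57, 87, 190], [-64, 86, 190], [-71, 87, 192], [-79, 88, 193], [-86, 88, 194]]
162 [[-50, 89, 186], [-58, 87, 186], [-65, 90, 189], [-72, 89, 189], [-79, 86, 188], [-86, 89, 190]]
164 [[-51, 89, 182], [-58, 86, 181], [-65, 88, 183], [-72, 87, 184], [-79, 90, 186], [-119, 814, 623]]
166 [[-24, -204, -2], [-34, -205, -1], [-60, 17, 135], [-73, 89, 181], [-80, 88, 181], [-87, 88, 182]]
168 [[-25, -195, -2], [-52, 16, 129], [-60, 14, 129], [-69, 18, 133], [-65, -200, 0], [-75, -20
[... 373 characters left out ...]
 95], [-76, -18, 92], [-84, -31, 85]]
178 [[-44, -10, 88], [-52, -11, 89], [-62, 5, 100], [-69, -4, 95], [-77, -12, 91], [-85, -25, 84]]
180 [[-45, 0, 90], [-53, -4, 88], [-62, 8, 97], [-70, 4, 95], [-78, -4, 92], [-85, -17, 84]]
182 [[-46, 3, 87], [-54, 2, 87], [-63, 18, 99], [-71, 11, 95], [-78, 1, 90], [-86, -11, 83]]
184 [[-47, 13, 88], [-55, 10, 88], [-64, 25, 99], [-72, 16, 94], [-79, 9, 90], [-87, -3, 83]]
186 [[-47, 16, 86], [-56, 17, 87], [-64, 16, 88], [-72, 22, 93], [-80, 18, 91], [-88, 5, 84]]
188 [[-49, 26, 87], [-57, 23, 87], [-65, 24, 89], [-73, 23, 89], [-81, 22, 89], [-88, 12, 84]]
190 [[-49, 29, 85], [-58, 37, 91], [-66, 33, 90], [-74, 30, 89], [-81, 21, 84], [-89, 21, 85]]
```

```bash
python3 - <<'E'
import numpy as np,cv2
from g import *
from rig import capture
s,T,tip=st()
c=capture("wrist");M=c["T_tool_cam"];K=c["camera_matrix"];d=c["depth"];np.savez("w3.npz",**c)
print(M.round(4).tolist())
for v in list(range(240,340,6)):
  o=[]
  for u in (290,308,314,318,322,326,330,336,350):
    Z=d[v,u];q=M[:3,:3]@(np.linalg.inv(K)@[u,v,1]*Z)+M[:3,3];o.append((q*1000).round().astype(int).tolist() if Z else None)
  print(v,o)
cv2.imwrite("pics/w3z.png",cv2.resize(c["frame"][230:350,250:400,::-1],None,fx=5,fy=5,interpolation=cv2.INTER_CUBIC))
f=np.load("side3.npz")["frame"]
cv2.imwrite("pics/s3z.png",cv2.resize(f[145:205,365:425,::-1],None,fx=9,fy=9,interpolation=cv2.INTER_NEAREST))
E
```

```text
t 3.62 tip in box mm [-61.5  -0.   94.1] F box [-0.08 -0.19 -0.06] open 0.0007 q [-8.50e-02  2.68e-01 -3.96e-01  1.00e-03 -9.06e-01 -1.30e+00]
[[0.0003, -0.2563, 0.9666, -0.1631], [1.0, -0.0005, -0.0004, 0.0003], [0.0006, 0.9666, 0.2563, -0.068], [0.0, 0.0, 0.0, 1.0]]
240 [[25, -15, -18], [25, -6, -18], [25, -3, -18], [25, -2, -18], [25, 0, -18], [25, 2, -18], None, [25, 7, -18], [25, 14, -18]]
246 [[20, -14, -17], [18, -6, -17], [19, -3, -17], [18, -1, -17], [19, 0, -17], [19, 2, -17], [19, 4, -17], [18, 7, -17], [18, 13, -17]]
252 [[18, -14, -14], [17, -6, -15], [17, -3, -15], [18, -1, -14], [18, 0, -14], [18, 2, -14], [18, 4, -14], [18, 7, -15], [18, 13, -14]]
258 [[16, -14, -12], [15, -6, -12], [17, -3, -12], [16, -1, -12], [16, 0, -12], [17, 2, -12], [17, 4, -12], [16, 7, -12], [17, 13, -12]]
264 [[15, -14, -10], [14, -6, -10], [15, -3, -9], [15, -1, -10], [15, 0, -9], [15, 2, -10], [15, 4, -10], [15, 7, -10], [15, 13, -10]]
270 [[13, -14, -7], [14, -6, -7], [15, -3, -7], [13, -1, -8], [14, 0, -7], [13, 2, -7], [14, 4, -7], [14, 7, -7], [15, 13, -7]]
276 [[-80, -7, -38], [13, -6
[... 783 characters left out ...]
 -5, -36], [-39, -4, -11], [-34, -2, -8], [-34, -1, -9], [19, 0, 16], [-35, 2, -9], [-35, 3, -9], [-82, 3, -31], [-96, 5, -37]]
318 [[-95, -5, -35], [-85, -3, -31], [-86, -1, -31], [-85, -1, -31], [-86, 0, -31], [-87, 1, -32], [-87, 2, -31], [-85, 3, -31], [-95, 5, -35]]
324 [[-95, -5, -34], [-87, -3, -30], [-88, -1, -31], [-88, 0, -31], [-87, 0, -30], [-87, 1, -30], [-88, 2, -30], [-88, 3, -31], [-95, 5, -34]]
330 [[-94, -6, -33], [-88, -3, -29], [-88, -1, -29], [-87, 0, -29], [-88, 0, -29], [-88, 1, -29], [-88, 2, -29], [-88, 3, -29], [-94, 5, -33]]
336 [[-94, -6, -31], [-88, -2, -28], [-89, -1, -29], [-89, 0, -29], [-88, 0, -28], [-89, 1, -29], [-89, 2, -29], [-88, 3, -28], [-95, 5, -32]]
```

View pics/w3z.png

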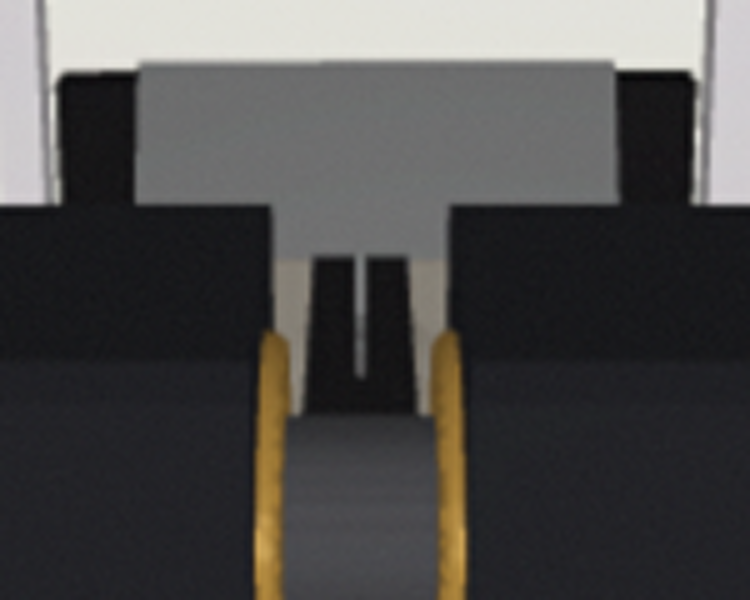

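View pics/s3z.png

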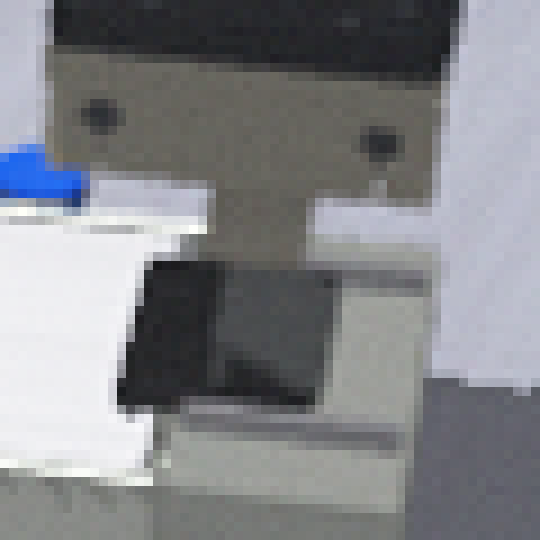

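```bash
python3 - <<'E'
import numpy as np
c=np.load("w3.npz");M=c["T_tool_cam"];K=c["camera_matrix"]
for v in (280.5,281.4,282.3):
    r=M[:3,:3]@np.linalg.inv(K)@[318,v,1];
    for zf in (-9.5,-9,-8.5): print(v,zf,(M[:3,3]+r*(zf/1000-M[2,3])/r[2])[0].round(4))
d=c["depth"]
for v in range(276,292):
  o=[]
  for u in (311,315,318,327,331,334):
    q=M[:3,:3]@(np.linalg.inv(K)@[u,v,1]*d[v,u])+M[:3,3];o.append((q[[0,2]]*1000).round(1).tolist())
  print(v,o)
E
```

```text
280.5 -9.5 -0.0063
280.5 -9 -0.0049
280.5 -8.5 -0.0036
281.4 -9.5 -0.0073
281.4 -9 -0.006
281.4 -8.5 -0.0046
282.3 -9.5 -0.0083
282.3 -9 -0.007
282.3 -8.5 -0.0057
276 [[12.8, -4.6], [12.0, -4.9], [11.9, -4.9], [13.5, -4.3], [11.8, -4.9], [13.0, -4.5]]
277 [[12.0, -4.4], [11.8, -4.4], [13.2, -3.9], [12.1, -4.3], [12.3, -4.2], [12.9, -4.0]]
278 [[12.1, -3.9], [12.2, -3.8], [12.9, -3.5], [12.7, -3.6], [12.6, -3.7], [12.6, -3.7]]
279 [[11.6, -3.5], [12.3, -3.3], [11.6, -3.6], [10.3, -4.0], [12.4, -3.2], [11.5, -3.6]]
280 [[11.7, -3.0], [11.5, -3.1], [13.1, -2.5], [11.2, -3.2], [11.9, -3.0], [12.2, -2.9]]
281 [[11.9, -2.5], [-4.4, -8.6], [-5.7, -9.1], [-4.2, -8.5], [12.7, -2.2], [11.0, -2.8]]
282 [[-9.6, -10.1], [-7.0, -9.1], [-6.0, -8.8], [-6.5, -8.9], [10.8, -2.4], [-10.3, -10.4]]
283 [[-11.4, -10.4], [-7.0, -8.7], [-7.5, -8.9], [-8.4, -9.2], [-7.7, -9.0], [-10.9, -10.2]]
284 [[-12.4, -10.3], [-9.8, -9.3], [-9.0, -9.0], [-8.0, -8.7], [-9.3, -9.1], [-12.2, -10.2]]
285 [[-12.6, -10.0], [-10.4, -9.2], [-9.5, -8.8], [-9.8, -8.9], [-8.2, -8.3], [-12.8, -10.1]]
286 [[-15.2, -10.6], [-12.1, -9.4], [-11.9, -9.3], [-10.8, -8.9], [-10.1, -8.6], [-15.1, -10.6]]
287 [[-15.6, -10.3], [-11.7, -8.8], [-11.4, -8.7], [-11.6, -8.8], [-11.5, -8.7], [-14.1, -9.7]]
288 [[-16.0, -10.1], [-12.8, -8.8], [-11.9, -8.5], [-13.3, -9.0], [-13.2, -9.0], [-16.6, -10.3]]
289 [[-16.5, -9.9], [-13.4, -8.6], [-13.5, -8.7], [-13.4, -8.6], [-13.6, -8.7], [-17.8, -10.4]]
290 [[-17.2, -9.8], [-13.0, -8.1], [-16.6, -9.5], [-15.0, -8.9], [-15.3, -9.0], [-19.1, -10.5]]
291 [[-16.5, -9.1], [-16.4, -9.0], [-15.8, -8.8], [-15.1, -8.5], [-15.9, -8.8], [-20.0, -10.4]]
```

The wrist and side depth agree: the real fingertips end about 5 mm *behind* the reported TCP (z≈0.116), not 17 mm ahead of it. The fingers simply passed over the 102 mm rib without touching it. I'll work with this measured tip reach (−5 mm), go back and come down again.

```bash
sed -i 's/\[.017,0,0\]/[-.005,0,0]/' g.py; python3 -c "
from g import *
to(-40,0,105)"
```

```text
t 3.67 tip in box mm [-61.3  -0.  116. ] F box [ 0.92  0.12 -0.28] open 0.0005 q [-8.50e-02  2.68e-01 -3.96e-01  1.00e-03 -9.06e-01 -1.30e+00]
tool axes in box [[0.0, -0.002, 1.0], [-0.001, 1.0, 0.002], [-1.0, -0.001, 0.0]]
shift of tip, current tool axes [11.  -0.  21.3] in goal axes [11.   0.  21.3] turn [0.002 0.    0.001]
```

>>> {"fn": "servo_tool", "kwargs": {
  "series": "0 0 0 8 0 0 0; 0 0 0 7 0 0 0; 0 0 0 7 0 0 0; 0 0 0 0 0 0 0; 0 11 0 0 0 0 0; 0 0 0 0 0 0 0"
}}

```text
clock: 4.42
tcp_pos: [0.5303, -0.2312, 0.0986]
orientation: [0.704, -0.066, 0.704, 0.066]
contact_force: [-0.6, -0.7, 0.4]
opening: 0.0004
```

```bash
python3 -c "
from g import *
to(-40,0,95)
from rig import capture
import cv2
c=capture('side');cv2.imwrite('pics/s4.png',cv2.resize(c['frame'][135:215,345:435,::-1],None,fx=7,fy=7,interpolation=cv2.INTER_CUBIC))"
```

```text
t 4.42 tip in box mm [-37.2   0.2 103.6] F box [-0.71 -0.54  0.4 ] open 0.0004 q [-7.300e-02  3.120e-01 -3.660e-01  1.000e-03 -8.930e-01 -1.312e+00]
tool axes in box [[-0.0, -0.002, 1.0], [-0.0, 1.0, 0.002], [-1.0, -0.0, -0.0]]
shift of tip, current tool axes [ 8.6 -0.2 -2.8] in goal axes [ 8.6 -0.2 -2.8] turn [ 0.002 -0.     0.   ]
```

View pics/s4.png

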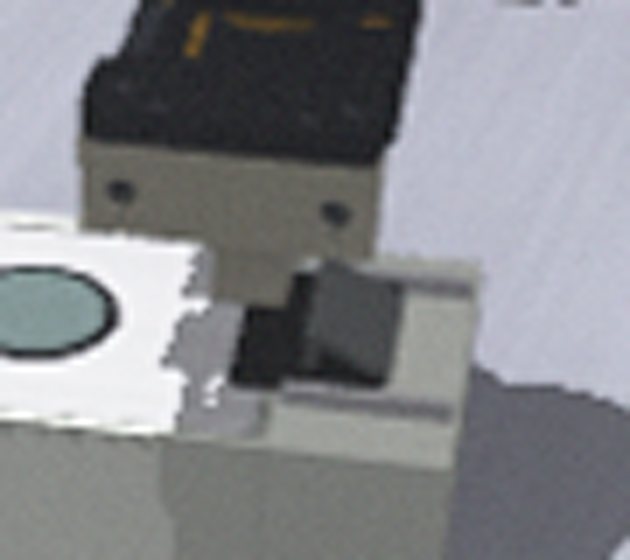

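The finger now stands over the plate, behind the rib face, at about (265,300) in the crop. I'll lower it 9 mm and push.

>>> {"fn": "servo_tool", "kwargs": {
  "series": "0 5 0 -2 0 0 0; 0 3.5 0 0 0 0 0; 0 0 0 0 0 0 0"
}}

```text
clock: 4.85
tcp_pos: [0.5284, -0.2319, 0.0903]
orientation: [0.704, -0.066, 0.704, 0.066]
contact_force: [-0.1, -0.4, 0.3]
opening: 0.0
```

```bash
python3 -c "
from g import *
to(-66,0,95)"
```

```text
t 4.85 tip in box mm [-39.2  -0.1  95.3] F box [-0.2  -0.36  0.26] open 0.0 q [-7.400e-02  3.190e-01 -3.790e-01  1.000e-03 -8.720e-01 -1.311e+00]
tool axes in box [[0.001, -0.002, 1.0], [-0.001, 1.0, 0.002], [-1.0, -0.001, 0.001]]
shift of tip, current tool axes [  0.3   0.1 -26.8] in goal axes [  0.3   0.1 -26.8] turn [0.002 0.001 0.001]
```

>>> {"fn": "servo_tool", "kwargs": {
  "series": "0 0 0 -5 0 0 0; 0 0 0 -4 0 0 0; 0 0 0 -4 0 0 0"
}}

```text
clock: 5.22
tcp_pos: [0.5161, -0.2343, 0.0906]
orientation: [0.705, -0.066, 0.703, 0.066]
contact_force: [2.4, -0.0, -2.4]
opening: 0.0006
```

```bash
python3 -c "
from g import *
to(-66,0,95)"
```

```text
t 5.22 tip in box mm [-51.7  -0.2  95.6] F box [ 2.35 -0.47 -2.4 ] open 0.0006 q [-8.100e-02  3.020e-01 -4.030e-01  1.000e-03 -8.620e-01 -1.304e+00]
tool axes in box [[0.003, -0.003, 1.0], [-0.002, 1.0, 0.003], [-1.0, -0.002, 0.003]]
shift of tip, current tool axes [  0.6   0.2 -14.3] in goal axes [  0.6   0.2 -14.3] turn [0.003 0.003 0.002]
```

Contact now, with about 2.4 N of sliding friction. Continuing to the end stop.

>>> {"fn": "servo_tool", "kwargs": {
  "series": "0 0.6 0 -5 0 0.003 0; 0 0 0 -4 0 0 0; 0 0 0 -4 0 0 0; 0 0 0 -2 0 0 0"
}}

```text
clock: 5.72
tcp_pos: [0.5052, -0.2366, 0.091]
orientation: [0.708, -0.067, 0.7, 0.065]
contact_force: [9.2, 3.0, -8.5]
opening: 0.0002
```

```bash
python3 -c "
from g import *
to(-68,0,95)"
```

```text
t 5.72 tip in box mm [-62.9  -0.4  96. ] F box [ 9.62  1.29 -8.52] open 0.0002 q [-8.700e-02  2.850e-01 -4.280e-01  1.000e-03 -8.480e-01 -1.297e+00]
tool axes in box [[0.01, -0.003, 1.0], [-0.003, 1.0, 0.003], [-1.0, -0.003, 0.01]]
shift of tip, current tool axes [ 0.9  0.5 -5.1] in goal axes [ 1.   0.4 -5.1] turn [0.003 0.01  0.003]
```

>>> {"fn": "servo_tool", "kwargs": {
  "series": "0 0.9 0 -3 0 0.01 0; 0 0 0 -3 0 0 0"
}}

```text
clock: 5.98
tcp_pos: [0.5051, -0.2366, 0.091]
orientation: [0.708, -0.068, 0.7, 0.065]
contact_force: [11.0, 4.2, -7.9]
opening: 0.0003
```

```bash
python3 -c "
from g import *
to(-68,0,95)
from rig import capture
import cv2
c=capture('side');cv2.imwrite('pics/s5.png',cv2.resize(c['frame'][135:215,345:435,::-1],None,fx=7,fy=7,interpolation=cv2.INTER_CUBIC))"
```

```text
t 5.97 tip in box mm [-63.   -0.5  96. ] F box [11.6   2.06 -7.86] open 0.0003 q [-0.086  0.284 -0.43   0.002 -0.845 -1.298]
tool axes in box [[0.011, -0.004, 1.0], [-0.005, 1.0, 0.004], [-1.0, -0.005, 0.011]]
shift of tip, current tool axes [ 0.9  0.5 -5. ] in goal axes [ 1.   0.5 -5. ] turn [0.004 0.011 0.005]
```

View pics/s5.png

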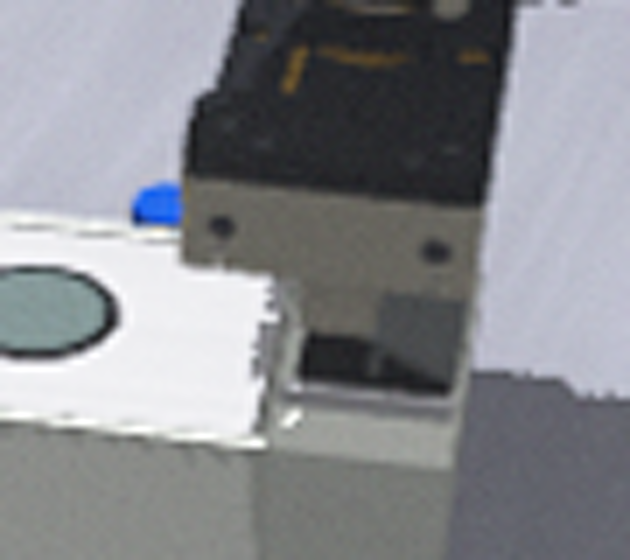

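The plate has cleared the lid edge (its end is at column 300 in the crop, the lid edge at 270). The force is building, which suggests the stop. I'll back off, rise and measure the lock.

>>> {"fn": "servo_tool", "kwargs": {
  "series": "0 0 0 4 0 0.006 0.002; 0 -15 0 3 0 0.006 0; 0 -20 0 15 0 0 0; 0 -20 0 35 0 0 0; 0 0 0 20 0 0 0; 0 0 0 0 0 0 0"
}}

```text
clock: 6.78
tcp_pos: [0.5773, -0.2226, 0.1458]
orientation: [0.7, -0.066, 0.708, 0.065]
contact_force: [-0.5, 0.2, -0.8]
opening: 0.0006
```

```bash
cat > meas.py <<'E'
from g import *
from rig import capture
import cv2,sys
s,T,tip=st()
c=capture('wrist');cv2.imwrite(f'pics/w{sys.argv[1]}.png',c['frame'][:,:,::-1]);np.savez(f'w{sys.argv[1]}.npz',T=T,p=s['tcp_pos'],**c)
c=capture('side');cv2.imwrite(f'pics/sd{sys.argv[1]}.png',cv2.resize(c['frame'][125:235,315:425,::-1],None,fx=5,fy=5,interpolation=cv2.INTER_CUBIC));np.savez(f'sd{sys.argv[1]}.npz',**c)
E
python3 meas.py 6
```

```text
t 6.78 tip in box mm [1.070e+01 1.000e-01 1.508e+02] F box [-0.46  0.32 -0.82] open 0.0006 q [-0.051  0.331 -0.214  0.004 -1.037 -1.336]
```

View pics/w6.png

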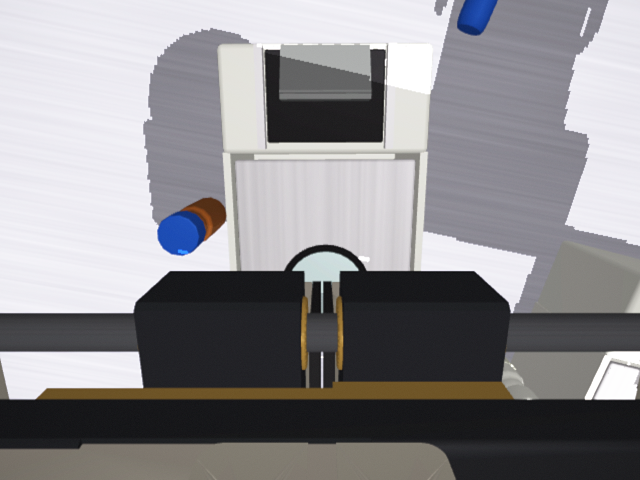

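View pics/sd6.png

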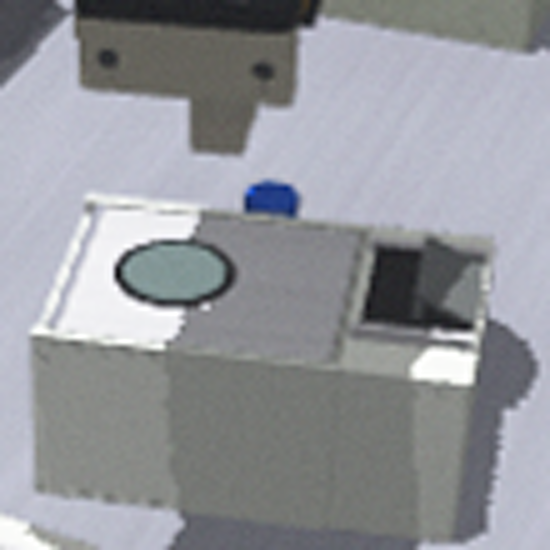

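```bash
python3 - <<'E'
from g import *
w=np.load("w6.npz");K=w["camera_matrix"];M=w["T_tool_cam"];T,p=w["T"],w["p"]
Rw=T@M[:3,:3];o=p+T@M[:3,3]
def P(u,v,z):
    d=Rw@np.linalg.inv(K)@[u,v,1];q=o+d*(z-o[2])/d[2];return (B.T@(q-[*O,0])*1000).round(1)[:2]
for n,u,v,z in [("plate end",267,142.5,.09),("plate end",384,142,.09),("plate front",267,49,.09),("deck front",325,44,.0855),("deck end",325,152,.0855),("rib foot",280,99,.09),("rib foot",371,98,.09),("win front edge",325,246,.084)]: print(n,P(u,v,z))
E
```

```text
plate end [-52.4 -28.3]
plate end [-52.8  32.6]
plate front [-97.4 -26.9]
deck front [-100.6    1.8]
deck end [-47.5   2. ]
rib foot [-73.9 -21. ]
rib foot [-74.5  25.2]
win front edge [4.9 2.2]
```

By the wrist view the rib foot is at −74.2 (−75.5 is fully unlocked), but the plate end is at −52.6 (−55 expected), so I can't tell 20 mm from 22 mm of travel. I'll push again, more firmly, to confirm it is on the stop.

>>> {"fn": "servo_tool", "kwargs": {
  "series": "0 0 0 -35 0 -0.005 0; 0 25 0 -22 0 -0.005 0; 0 15 0 0 0 0 0; 0 0 0 0 0 0 0"
}}

```text
clock: 7.38
tcp_pos: [0.5148, -0.2345, 0.1052]
orientation: [0.702, -0.065, 0.706, 0.065]
contact_force: [0.3, -0.2, 0.5]
opening: 0.0002
```

```bash
python3 -c "
from g import *
to(-60,0,95)"
```

```text
t 7.38 tip in box mm [-5.300e+01 -1.000e-01  1.102e+02] F box [ 0.29 -0.23  0.46] open 0.0002 q [-0.081  0.288 -0.384  0.002 -0.904 -1.306]
tool axes in box [[-0.005, -0.001, 1.0], [0.0, 1.0, 0.001], [-1.0, 0.0, -0.005]]
shift of tip, current tool axes [15.3  0.1 -6.9] in goal axes [15.2  0.1 -7. ] turn [ 0.001 -0.005 -0.   ]
```

>>> {"fn": "servo_tool", "kwargs": {
  "series": "0 10 0 0 0 -0.005 0; 0 5 0 0 0 0 0; 0 1 0 -3 0 0 0; 0 0 0 -4 0 0 0"
}}

```text
clock: 7.88
tcp_pos: [0.5094, -0.2358, 0.089]
orientation: [0.705, -0.066, 0.703, 0.065]
contact_force: [0.2, -0.1, 0.1]
opening: 0.0004
```

```bash
python3 -c "
from g import *
to(-66,0,94)"
```

```text
t 7.88 tip in box mm [-58.6  -0.4  94. ] F box [ 0.18 -0.17  0.12] open 0.0004 q [-0.085  0.297 -0.415  0.    -0.857 -1.301]
tool axes in box [[0.002, -0.002, 1.0], [-0.001, 1.0, 0.002], [-1.0, -0.001, 0.002]]
shift of tip, current tool axes [-0.   0.5 -7.4] in goal axes [ 0.   0.4 -7.4] turn [0.002 0.002 0.001]
```

>>> {"fn": "servo_tool", "kwargs": {
  "series": "0 0.5 0 -4 0 0 0; 0 0.5 0 -5 0 0 0; 0 0.5 0 -6 0 0 0"
}}

```text
clock: 8.25
tcp_pos: [0.5052, -0.2369, 0.0893]
orientation: [0.712, -0.067, 0.696, 0.065]
contact_force: [18.9, 8.4, -14.9]
opening: 0.0005
```

```bash
python3 -c "
from g import *
to(-66,0,94)"
```

```text
t 8.25 tip in box mm [-63.1  -0.7  94.3] F box [ 20.1    4.76 -14.94] open 0.0005 q [-0.089  0.281 -0.437 -0.003 -0.829 -1.292]
tool axes in box [[0.023, -0.002, 1.0], [-0.004, 1.0, 0.003], [-1.0, -0.004, 0.023]]
shift of tip, current tool axes [ 0.2  0.7 -2.9] in goal axes [ 0.3  0.7 -2.9] turn [0.003 0.023 0.004]
```

It stopped at the same place (−63) under 20 N, so it is on the end stop. Now over to the press point.

>>> {"fn": "servo_tool", "kwargs": {
  "series": "0 0 0.5 5 0 0.011 0.004; 0 -8 0 6 0 0.011 0; 0 -8 0 10 0 0 0; 0 -2 0 12 0 0 0; 0 0 0 8 0 0 0; 0 0 0 0 0 0 0"
}}

```text
clock: 9.0
tcp_pos: [0.5479, -0.2284, 0.1096]
orientation: [0.704, -0.066, 0.704, 0.066]
contact_force: [-0.3, -0.6, -0.2]
opening: 0.0005
```

```bash
python3 meas.py 7;python3 -c "
from g import *
to(-16,0,88)"
```

```text
t 9.0 tip in box mm [-19.4  -0.2 114.6] F box [-0.43 -0.52 -0.24] open 0.0005 q [-0.066  0.322 -0.321  0.    -0.928 -1.318]
t 9.1 tip in box mm [-2.010e+01 -1.000e-01  1.145e+02] F box [-0.45  0.21 -0.87] open 0.0008 q [-0.066  0.321 -0.322  0.    -0.928 -1.318]
tool axes in box [[0.0, -0.003, 1.0], [-0.0, 1.0, 0.003], [-1.0, -0.0, 0.0]]
shift of tip, current tool axes [26.5  0.1  4.1] in goal axes [26.5  0.1  4.1] turn [0.003 0.    0.   ]
```

View pics/sd7.png

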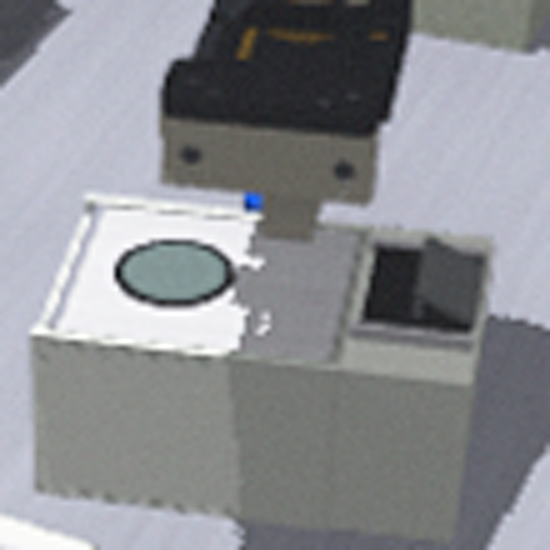

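The lock is clear of the lid, and the finger is over the lid between the window and the front edge. Descending.

>>> {"fn": "servo_tool", "kwargs": {
  "series": "0 12 0 4 0 0 0; 0 10 0 0 0 0 0; 0 2 0 0 0 0 0; 0 0 0 0 0 0 0"
}}

```text
clock: 9.6
tcp_pos: [0.5498, -0.2277, 0.0827]
orientation: [0.703, -0.066, 0.705, 0.066]
contact_force: [-0.3, -0.6, -0.1]
opening: 0.0002
```

```bash
python3 -c "
from g import *
to(-16,0,80)"
```

```text
t 9.6 tip in box mm [-17.4   0.1  87.7] F box [-0.38 -0.57 -0.06] open 0.0002 q [-0.065  0.355 -0.343 -0.    -0.875 -1.32 ]
tool axes in box [[-0.002, -0.002, 1.0], [0.001, 1.0, 0.002], [-1.0, 0.001, -0.002]]
shift of tip, current tool axes [ 7.7 -0.1  1.4] in goal axes [ 7.7 -0.1  1.4] turn [ 0.002 -0.002 -0.001]
```

>>> {"fn": "servo_tool", "kwargs": {
  "series": "0 3 0 0 0 0 0; 0 2.5 0 0 0 0 0"
}}

```text
clock: 9.85
tcp_pos: [0.5501, -0.2279, 0.0779]
orientation: [0.704, -0.066, 0.704, 0.066]
contact_force: [-3.2, 0.2, 4.2]
opening: 0.0
```

```bash
python3 -c "
from g import *
to(-16,0,80)"
```

```text
t 9.85 tip in box mm [-17.1  -0.1  82.9] F box [-3.13  0.77  4.16] open 0.0 q [-0.065  0.36  -0.348  0.    -0.863 -1.32 ]
tool axes in box [[-0.001, -0.002, 1.0], [0.0, 1.0, 0.002], [-1.0, 0.0, -0.001]]
shift of tip, current tool axes [2.9 0.1 1.1] in goal axes [2.9 0.1 1.1] turn [ 0.002 -0.001 -0.   ]
```

>>> {"fn": "servo_tool", "kwargs": {
  "series": "0 2.5 0 0 0 0 0"
}}

```text
clock: 9.98
tcp_pos: [0.5503, -0.228, 0.0759]
orientation: [0.704, -0.066, 0.704, 0.066]
contact_force: [-2.7, 1.0, 5.5]
opening: 0.0003
```

```bash
python3 -c "
from g import *
to(-16,0,80)"
```

```text
t 9.97 tip in box mm [-17.   -0.2  80.9] F box [-2.43  1.49  5.46] open 0.0003 q [-0.065  0.362 -0.351  0.    -0.858 -1.32 ]
tool axes in box [[-0.0, -0.002, 1.0], [-0.0, 1.0, 0.002], [-1.0, -0.0, -0.0]]
shift of tip, current tool axes [0.9 0.2 1. ] in goal axes [0.9 0.2 1. ] turn [ 0.002 -0.     0.   ]
```

>>> {"fn": "servo_tool", "kwargs": {
  "series": "0 2 0 0 0 0 0"
}}

```text
clock: 10.1
tcp_pos: [0.5504, -0.2281, 0.0749]
orientation: [0.704, -0.066, 0.704, 0.066]
contact_force: [-6.1, 3.2, 16.4]
opening: 0.0003
```

>>> {"fn": "servo_tool", "kwargs": {
  "series": "0 2 0 0 0 0 0"
}}

```text
clock: 10.22
tcp_pos: [0.5504, -0.2281, 0.0748]
orientation: [0.704, -0.067, 0.704, 0.066]
contact_force: [-7.4, 6.0, 21.5]
opening: 0.0005
```

The lid bottomed on its stop (the force jumped to 21 N), so the catch must have tripped. Rising straight up and out of the lid's way.

>>> {"fn": "servo_tool", "kwargs": {
  "series": "0 -20 0 0 0 0 0; 0 -40 0 0 0 0 0; 0 -45 0 -10 0 0 0; 0 -40 0 -30 0 0 0; 0 -20 0 -50 0 0 0; 0 0 0 -50 0 0 0; 0 0 0 0 0 0 0"
}}

```text
clock: 11.1
tcp_pos: [0.4096, -0.2545, 0.2455]
orientation: [0.705, -0.067, 0.703, 0.066]
contact_force: [0.9, -0.6, -0.5]
opening: 0.0004
```

```bash
python3 meas.py 8
```

```text
t 11.1 tip in box mm [-160.1   -0.5  250.5] F box [ 0.77 -0.77 -0.53] open 0.0004 q [-0.146  0.017 -0.365  0.002 -1.184 -1.237]
```

View pics/sd8.png

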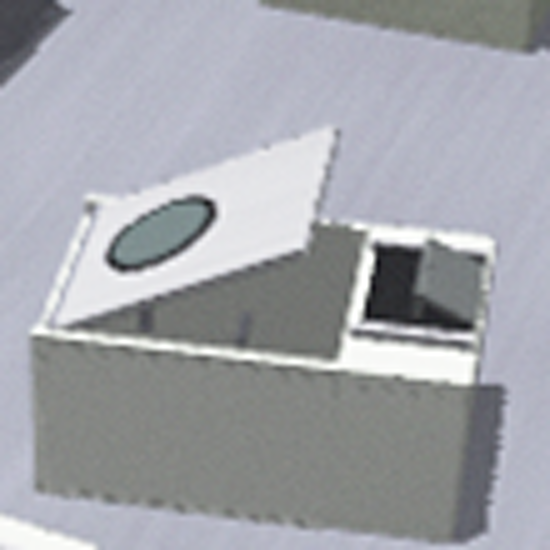

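The lid has sprung ajar by itself. I'll let it settle and check the whole scene.

>>> {"fn": "servo_tool", "kwargs": {
  "series": "0 0 -50 -10 0 0 0; 0 0 -50 -10 0 0 0; 0 0 -50 -10 0 0 0; 0 0 -40 0 0 0 0; 0 0 0 0 0 0 0; 0 0 0 0 0 0 0; 0 0 0 0 0 0 0; 0 0 0 0 0 0 0; 0 0 0 0 0 0 0; 0 0 0 0 0 0 0"
}}

```text
clock: 12.45
tcp_pos: [0.4265, -0.45, 0.2417]
orientation: [0.704, -0.07, 0.703, 0.07]
contact_force: [-0.4, -1.2, -1.0]
opening: 0.0005
```

```bash
python3 meas.py 9; python3 - <<'E'
from rig import capture
import cv2,numpy as np
from h import ray
from g import *
c=capture("top");f=c["frame"];cv2.imwrite("pics/top9.png",f[:,:,::-1])
x0,y0=370,170
cv2.imwrite("pics/crop9.png",cv2.resize(f[y0:y0+145,x0:x0+130,::-1],None,fx=4,fy=4,interpolation=cv2.INTER_CUBIC))
s0=np.load("side0.npz")["frame"];s1=np.load("sd9.npz")["frame"];s8=np.load("sd8.npz")["frame"]
print("lid px changed 8->9",(cv2.absdiff(s8,s1)[125:200,315:400].max(2)>40).sum())
d=cv2.absdiff(s0,s1).max(2)>50
v=s1.copy();v[d]=(255,0,0);cv2.imwrite("pics/diff9.png",v[:,:,::-1])
E
```

```text
t 12.45 tip in box mm [-179.3 -195.8  246.7] F box [-0.65 -1.1  -0.96] open 0.0005 q [-4.980e-01  2.570e-01 -8.800e-02 -1.000e-03 -1.224e+00 -8.740e-01]
lid px changed 8->9 0
```

View pics/top9.png

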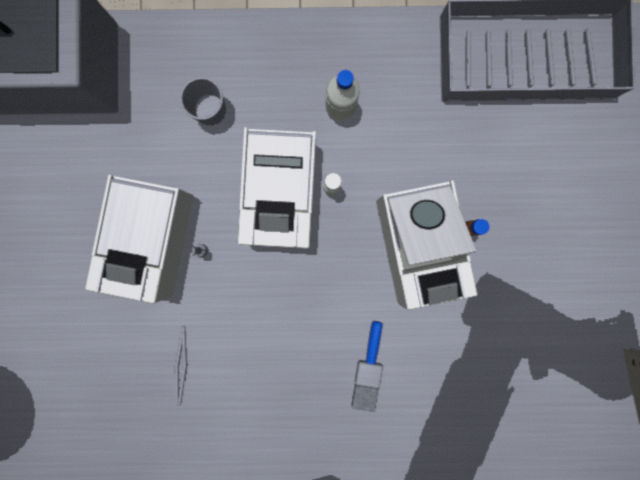

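View pics/diff9.png

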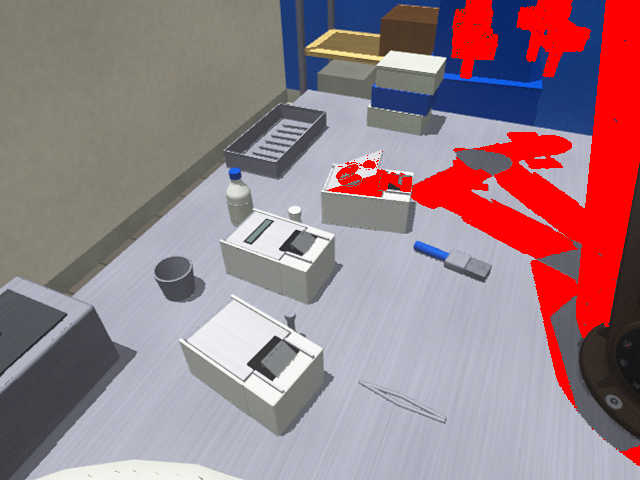

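View pics/crop9.png

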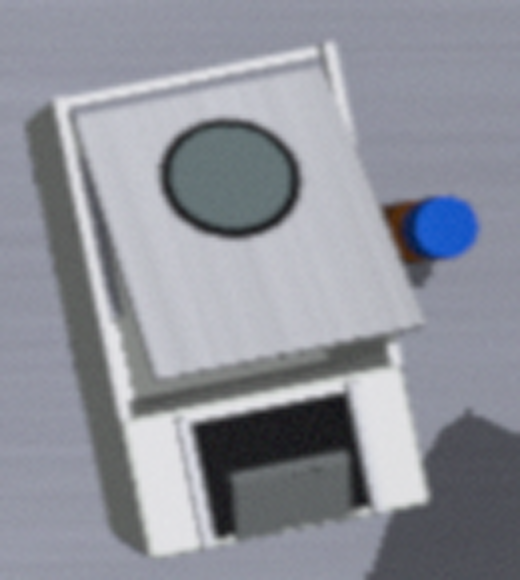

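```bash
python3 -c "
from rig import job_done
print(job_done())"
```

```text
the job is handed in; nothing more can be done
None
```

The round-window box is unlocked and its lid stands ajar by its own spring; I handed the job in at about 12.5 s of robot time. I pushed its slide lock towards the front until it stopped, pressed the lid's front part until it bottomed and released it, then moved the arm clear.

**First push missed:** the fingers passed over the rib without touching it. The wrist and side depth images showed the fingertips about 5 mm behind the reported TCP, not 17 mm ahead as given. I used the measured value from then on.

**Last checks:**
- **Lock:** it stopped at the same place twice, the second time under 20 N. The top view shows 18.5–19 mm of travel, and one overlap measurement put the start at about 2.7 mm, so it should be close to the full 22 mm. The wrist view did not settle it: the rib foot agreed to about 1 mm, but the plate end read about 2 mm short. I took the repeated stop as proof.
- **Lid:** pressing reached the stop (force jumped to about 21 N). It then rose by itself, and the side pictures more than a second apart show no further movement.
- **Rest of the bench:** by eye in the top view and by comparing side views, the other two boxes are still locked and shut and the loose items have not moved. The robot is touching nothing.

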